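# Clamp the deep-well plate on the lab shaker

## Task

Clamp the deep-well plate on the bench shaker ready for a run: with the back of a finger, swing the steel clamp strap right over until its pad rests on the plate, and then push the red cam lever fully down so that it locks the strap. Only push the strap and the lever, do not take them between the fingers; leave the plate seated in its nest and disturb nothing else on the bench.

Things in the scene. Friction and masses are not known exactly. Their poses are not given: they have to be found in the camera images.
- shaker: Fixed bench-top orbital shaker, white and blue housing 220 (x) x 250 (y) mm, aluminium platform 102 mm above the bench; origin at the centre of its underside, on the bench. z up, -x is its front with display and knob, turned up to 0.5 rad from facing the robot. On the platform stand the clamp's parts: strap hinge at the -y end, cam lever at the +y end.
- strap_hinge (a point): Point on the strap's hinge axis, fixed on the shaker, 160 mm above the bench. Axes are the shaker's: x runs along the hinge axis, y points from the hinge across the plate to the lever (188 mm away), z up.
- strap (a joint): Angle (rad) of the clamp strap, a steel bar 28 x 4 mm, 172 mm from hinge axis (mid-thickness) to tip. 0 = clamped, level, along the shaker's +y over the plate; pi/2 upright; starts 1.7 to 2.1, leaning outwards (-y). Stiff hinge: stays where left, 1 to 3 N near the tip moves it. At about 0.055 its sprung pad meets the plate; it stays there, a few mm proud, until the lever draws it down.
- strap_push (a point): Point on the strap's middle line, 140 mm from the hinge and 32 mm from the tip, on the outer face (the upper face when the strap is down): a good place to push. Its axes turn with the strap: y along the bar to the tip, z out of the outer face.
- strap_pad: Black rubber pressure pad 30 x 50 mm on a plate, sprung, half-way along the strap's inner (lower) face, 90 mm from the hinge. It stands 5 mm out when free and presses the plate with up to about 20 N when clamped. Origin on the strap's mid-thickness.
- lever_pivot (a point): Point on the cam lever's pivot axis, fixed on the shaker, 170 mm above the bench, between two steel ears (tops at 180 mm). Axes are the shaker's; x runs along the pivot axis.
- lever (a joint): Angle (rad) of the cam lever; its red handle, 18 mm wide and 9 thick, ends 92 mm from the pivot. 0 = fully down at its stop, folded inwards (to the shaker's -y) over the strap's end; pi/2 upright; starts 1.75 to 2.05, leaning outwards (+y). Stays where left; takes about 5 N, rising to 9 N as its nose presses the strap's tip down. Folded down first, it blocks the strap.
- lever_push (a point): Point on the middle of the red handle's outer face (the upper face when the lever is down), 75 mm from the pivot, 11 mm out from the lever's pivot line, 17 mm from the handle's end. Its axes turn with the lever: with the lever down they are the shaker's, z out of the outer face.
- plate: Deep-well plate, white with a blue sealing lid, 85.5 (x) x 127.8 (y) x 44 mm, 0.3 kg, loose, standing in a nest of four low corner angles on the platform; origin at the centre of its underside, top at 146 mm above the bench.
- nest (a point): Centre of the nest, on the platform's top, fixed on the shaker: the seated plate's origin lies here.
- rotor: Bystander: loose aluminium centrifuge rotor, 116 mm across, 74 mm high; origin at the centre of its underside.
- wash_bottle: Bystander: loose white wash bottle with a red cap, 60 mm across, about 153 mm high with its bent spout; origin at the centre of its underside.
- tip_box: Bystander: loose pipette-tip box, grey with an orange lid, 87 x 122 x 63 mm; origin at the centre of its underside.
- screwdriver: Bystander: loose screwdriver with an orange handle, lying on the bench along its x axis, about 0.2 m long.
Mind the look-alikes: they are no part of the job. What is meant by the plate is not pink or turquoise, and is the larger of those in its own colour.

How it is judged:
On the way, in this order (a step that is already met when the one before it is completed fails the run):
1. the strap is swung over onto the plate (within 0.10 rad of level) with the cam lever still up (value of joint strap below 0.1 rad and value of joint lever above 1.2 rad), for 0.1 s.
2. the cam lever is pushed fully down and clamps the plate (value of joint lever below 0.12 rad and value of joint strap below 0.03 rad and contact force between strap_pad and plate above 10 N), for 0.2 s.
At the end, for the whole second after the job is handed in: Cam lever within 0.12 rad of fully down, strap within 0.03 rad of level, its pad pressing the plate with over 10 N; the plate at rest in its nest (within 6 mm and 0.06 rad); rotor, wash bottle, tip box and screwdriver within 30 mm of where they stood (all of step 2 and distance between plate and nest below 0.006 m and angle between plate's own z axis and vertical below 0.06 rad and linear speed of plate below 0.02 m/s and distance of each of rotor, wash_bottle, tip_box, screwdriver from where it was at the start of the episode below 0.03 m); the robot touches nothing.
It fails at once if the shaker, its strap or its lever is pressed (over 5 N) with the arm or the gripper's body instead of a finger (contact force between the arm and shaker above 5 N).
It fails at once if the cam lever is folded down (below 1.0 rad) before the strap is over (still above 0.3 rad) (value of joint lever below 1 rad and value of joint strap above 0.3 rad).
It fails at once if the strap or the lever is pinched between the fingers (pressed by the fingers with more than 8 N on two opposite faces at once) (contact force between each of strap_c0, strap_c1 and the fingers above 8 N or contact force between each of strap_c2, strap_c3 and the fingers above 8 N or contact force between each of lever_c0, lever_c1 and the fingers above 8 N or contact force between each of lever_c2, lever_c3 and the fingers above 8 N).
It fails at once if the plate is lifted, shifted or tipped in its nest (more than 10 mm or 0.12 rad) (distance between plate and nest above 0.01 m or angle between plate's own z axis and vertical above 0.12 rad).
It fails at once if a bystander is moved by more than 30 mm (distance of any of rotor, wash_bottle, tip_box, screwdriver from where it was at the start of the episode above 0.03 m).
It also fails if it takes over 45 s, if anything falls off the work surface, if the arm or the gripper's body presses on something with over 40 N, if the wrist force passes 120 N, or if a joint passes its speed limit or range.

## Robot

A 6-joint arm with a two-finger parallel gripper is mounted at the origin on the work surface. World frame = base frame: x ahead of the robot, y to its left, z up, the work surface at z = 0. Lengths are in m, angles in rad, forces in N, time in s.
With the tool pointing down it reaches from about 0.35 to 0.775 m from the base axis. Payload 5.5 kg.
Tool frame: the origin (TCP) lies at the very end of the fingers, on their centre line; the grasp point (between the pads) lies 19 mm behind it; z points along the fingers, y is the line along which they close (so a half turn about z gives the same grasp; the last joint's range is limited). The gripper opens to 85 mm and grips with 20 to 120 N. Pads are 22 mm wide; open, the fingers measure 114 mm over their backs; the gripper's body (76 mm by 85 mm) begins 54 mm behind the grasp point. The pads swing forward as they close: fully open they stand 13 mm farther back than shut.
Start: joints at [1.033, 0.313, 0.046, 1.304, 0, 1.431], TCP at [0.223, 0.53, 0.231] pointing down, gripper open.
Joint ranges: [-2.76, 2.76], [-0.86, 1.69], [-1.03, 1.26], [-2.2, 2.34], [-1.47, 1.5], [-3.14, 3.14]. Speed limits (rad/s): [2.57, 2.57, 3.14, 3.14, 3.14, 3.14].

## Interface

Orientations are given as a unit quaternion [w, x, y, z].
In Python, from workcell import get_state, read_camera, calibration, hand_in gives the robot as it stands.
- The arm moves only by the tool drive_tool, never from a script. Its argument "deltas" is a list that holds one entry, the list of rows, each a list of 7 numbers: the closure in counts, from 0 (fully open) to 255 (shut), then the shift along the tool's x, y, z in m, then the turn, a rotation vector about the tool's x, y, z in degrees. A call has 1 to 12 rows; each row is the pose to reach, as a shift and turn from the pose commanded when the call began, along the tool's axes at that moment; what a row does not reach only later rows make up. A row lasts 1/8 s, in which the tool goes at most 62.5 mm and 10.7 degrees, less where a joint would pass 70% of its speed; a pose out of reach is approached as far as the arm can. A call with a gripper value outside its range is refused whole. The fingers move at their own pace and stop on an object; "newtons" is the grip in N (left out, the last holds). Time passes only in rows, so rows that repeat a pose let the fingers close. It gives the time, the measured TCP pose, the force, the opening and the grip force at its end, in the units of the state.
- get_state(): the state, without advancing time (a new reading comes with each control period).
- read_camera(name): name is "scene" or "top"; returns (picture, depth): 400x640x3 uint8, red, green, blue; 400x640 float32, m along the optical axis (not along the pixel's ray), 0 where there is no reading.
- calibration(name): a dict with "mtx" (3x3 intrinsics, pixels), "k1" (the pictures are not rectified: a ray, as slopes to the right and down, at radius r is drawn at 1 + k1 r^2 times it, then the intrinsics apply), "world_from_camera" (4x4, takes a point from camera to world coordinates). Camera axes: x right, y up, looking along -z (the intrinsics and any distortion apply to the point x, -y, -z); pixel columns grow to the right and rows downward; lengths in m; the calibration is good to about 2 mm. A picture is of the moment at which its call begins. calibration takes no time and is no camera call.
- hand_in(): hands the job in; it is judged then, once.
The state is a dict: "clock": time; "joint_pos": joint angles; "qvel": joint speeds; "tau": joint torques, N m; "tcp_pos": TCP position; "orientation": TCP orientation; "wrist_force": force on the tool from outside, world axes, zero at the start; "ft_torque": the same for the moment, N m; "finger_gap": finger opening in m; "grip_force": force on a finger pad.
Only numpy, scipy, OpenCV 4.12 (cv2) and the standard library are available. Lean on these libraries where they do the work, as an engineer would, in place of code of your own. Each camera call takes 0.05 s, during which the arm holds its last target. There are 200 camera calls.

## Working session

There is one attempt and no reset: what is moved stays moved. The work goes in short steps, Python scripts to look and compute and a tool call to move; the robot and the scene stay as the last step left them, time stands still between calls to the robot, and variables do not carry over. Pictures are saved under pics/ and viewed, at most 10 in all, crops included, and the job is handed in when it is done.

Besides the shell and the picture viewer there is one more tool, called after "Emit:" as a command line: name --argument value ..., lists and objects as JSON in quotes. drive_tool: Moves the arm, as the interface text tells. Its arguments: {"type":"object","properties":{"deltas":{"type":"array","items":{"type":"array","items":{"type":"array","items":{"type":"number"}}}},"newtons":{"type":"number"}},"required":["deltas"]}

```bash
mkdir -p pics
cat > h.py <<'E'
import numpy as np, cv2
from workcell import *
def cloud(name):
    im,d=read_camera(name); c=calibration(name); K=np.array(c["mtx"]); k1=c["k1"]
    v,u=np.mgrid[0:400,0:640]
    n=cv2.undistortPoints(np.stack([u,v],-1).reshape(-1,1,2).astype(np.float64),K,np.array([k1,0,0,0.])).reshape(400,640,2)
    P=np.stack([n[...,0]*d,-n[...,1]*d,-d],-1)
    T=np.array(c["world_from_camera"]); W=P@T[:3,:3].T+T[:3,3]; W[d==0]=np.nan
    return im,W
E
python3 - <<'E'
from h import *
for n in("scene","top"):
    im,W=cloud(n); np.savez(f"{n}.npz",im=im,W=W); cv2.imwrite(f"pics/{n}0.png",im[...,::-1])
    print(n,np.array(calibration(n)["world_from_camera"]).round(3).tolist())
print(get_state())
E
```

```text
scene [[0.683, -0.621, 0.385, 1.065], [0.731, 0.568, -0.378, -0.493], [0.016, 0.54, 0.842, 1.204], [0.0, 0.0, 0.0, 1.0]]
top [[-0.021, 0.984, -0.178, 0.394], [-1.0, -0.024, -0.016, -0.009], [-0.02, 0.177, 0.984, 1.131], [0.0, 0.0, 0.0, 1.0]]
{'clock': 0.1, 'joint_pos': array([1.03340393e+00, 3.13942000e-01, 4.51070523e-02, 1.30359347e+00,
       4.11746380e-05, 1.43119535e+00]), 'qvel': array([-0.00032544, -0.00168327,  0.00214163, -0.00112304,  0.00087464,
       -0.00186935]), 'tau': array([ 2.81427769e-03, -4.81724417e+01,  2.99244350e+01,  1.27424259e-02,
       -1.36759973e-04,  1.58534374e-05]), 'tcp_pos': array([0.22251398, 0.52971954, 0.23049445]), 'orientation': array([-2.90402773e-04,  1.97586883e-01,  9.80285039e-01, -7.62902251e-04]), 'wrist_force': array([ 0.78092926, -0.63335588,  0.41574907]), 'ft_torque': array([ 0.00731457,  0.04513613, -0.00995954]), 'grip_force': 0.0, 'finger_gap': 0.08539506372249846}
```

View pics/scene0.png

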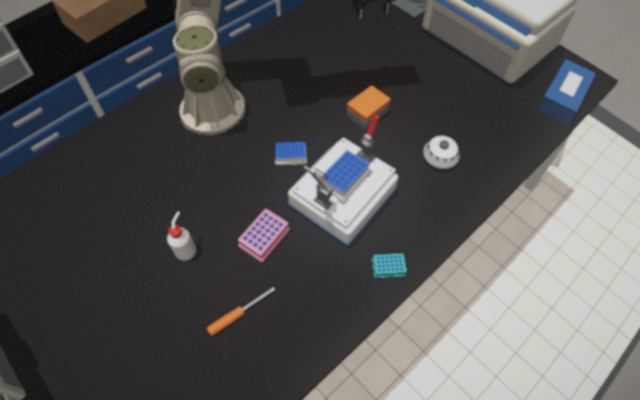

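View pics/top0.png

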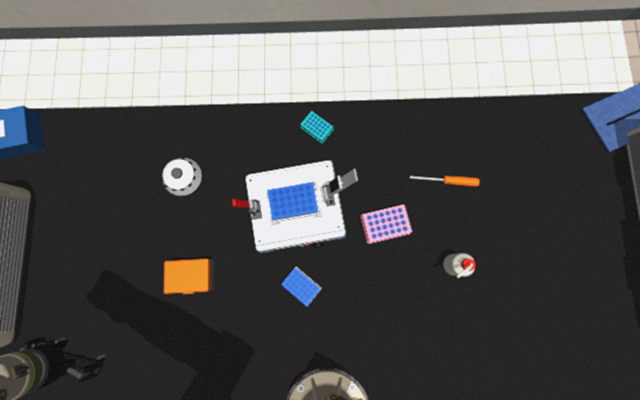

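The scene view shows the shaker around (345,190), strap at (320,185), lever at (370,130). In the top view the shaker is at (296,206), strap leaning out at (343,182), red lever at (242,203), and the arm lies clear to the left.

Run:
```python
from h import *
D=np.load("top.npz"); im=D["im"].astype(int);W=D["W"]
def win(a,b,c,d):
    m=np.zeros((400,640),bool); m[b:d,a:c]=1; return m
z=W[...,2]; r,g,b=im[...,0],im[...,1],im[...,2]
lid=win(255,170,335,235)&(abs(z-.146)<.008)&(b>r+50)
rc=cv2.minAreaRect(W[lid][:,:2].astype(np.float32)*1000); print("lid",rc,np.median(z[lid]))
hs=win(230,150,360,260)&(z>.085)&(z<.115)&(r>150)
print("house",cv2.minAreaRect(W[hs][:,:2].astype(np.float32)*1000),np.median(z[hs]))
for n in("top","scene"):
    D=np.load(n+".npz"); im=D["im"].astype(int);W=D["W"];z=W[...,2]; r,g,b=im[...,0],im[...,1],im[...,2]
    w=win(225,190,255,215) if n=="top" else win(355,105,390,150)
    m=w&(r>g+60)&(z>.12); print(n,"lever",W[m].round(3)[::max(1,m.sum()//8)].tolist())
    w=win(315,160,362,215) if n=="top" else win(300,160,340,215)
    m=w&(z>.17); print(n,"strap",m.sum(),W[m].round(3)[::max(1,m.sum()//20)].tolist())
im=cv2.imread("pics/top0.png")[140:270,220:370]
im2=cv2.imread("pics/scene0.png")[95:250,280:410]
f=lambda i:cv2.resize(i,(400,400),interpolation=cv2.INTER_CUBIC)
cv2.imwrite("pics/crop.png",np.hstack([f(im),f(im2)]))
```

```text
lid ((564.5013427734375, 77.34738159179688), (81.42568969726562, 122.38284301757812), 8.845477104187012) 0.14506446365727488
house ((561.2676391601562, 77.046875), (196.88124084472656, 239.64414978027344), 8.879133224487305) 0.10105626390612787
top lever [[0.551, 0.205, 0.256], [0.554, 0.192, 0.222], [0.552, 0.187, 0.219], [0.549, 0.189, 0.223], [0.545, 0.191, 0.233], [0.542, 0.195, 0.24], [0.539, 0.196, 0.242], [0.538, 0.196, 0.235]]
top strap 418 [[0.6, -0.071, 0.318], [0.597, -0.062, 0.295], [0.596, -0.056, 0.278], [0.591, -0.062, 0.292], [0.589, -0.06, 0.288], [0.591, -0.054, 0.271], [0.589, -0.042, 0.269], [0.591, -0.029, 0.253], [0.578, -0.071, 0.307], [0.584, -0.056, 0.271], [0.583, -0.04, 0.268], [0.584, -0.029, 0.251], [0.586, -0.019, 0.233], [0.573, -0.066, 0.289], [0.573, -0.06, 0.278], [0.572, -0.057, 0.273], [0.572, -0.053, 0.262], [0.584, -0.017, 0.181], [0.57, -0.026, 0.24], [0.579, -0.009, 0.17], [0.573, -0.017, 0.176]]
scene lever [[0.538, 0.201, 0.254], [0.545, 0.197, 0.251], [0.545, 0.194, 0.246], [0.547, 0.192, 0.241], [0.55, 0.191, 0.236], [0.555, 0.189, 0.233], [0.553, 0.189, 0.222], [0.556, 0.187, 0.219], [0.547, 0.178, 0.206]]
scene strap 213 [[0.576, -0.078, 0.318], [0.57, -0.044, 0.273], [0.573, -0.046, 0.273], [0.571, -0.045, 0.266], [0.598, -0.076, 0.319], [0.582, -0.067, 0.29], [0.59, -0.039, 0.272], [0.583, -0.042, 0.263], [0.597, -0.069, 0.299], [0.596, -0.032, 0.263], [0.59, -0.039, 0.258], [0.6, -0.059, 0.285], [0.591, -0.057, 0.27], [0.595, -0.023, 0.241], [0.594, -0.033, 0.245], [0.6, -0.052, 0.265], [0.598, -0.05, 0.258], [0.573, -0.033, 0.205], [0.574, -0.027, 0.19], [0.595, -0.033, 0.214], [0.596, -0.026, 0.199], [0.6, -0.015, 0.174]]
```

View pics/crop.png

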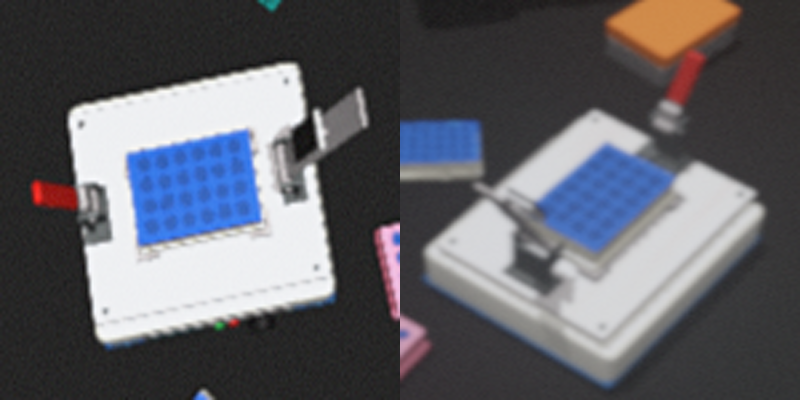

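Emit:
drive_tool --deltas '[[[255,0,0,-0.06,0,0,-6],[255,-0.03,-0.02,-0.11,0,0,-12],[255,-0.08,-0.06,-0.15,0,0,-18],[255,-0.12,-0.09,-0.15,0,0,-24],[255,-0.165,-0.125,-0.15,0,0,-31.6],[255,-0.21,-0.16,-0.15,0,0,-31.6],[255,-0.255,-0.195,-0.15,0,0,-31.6],[255,-0.3,-0.23,-0.15,0,0,-31.6],[255,-0.345,-0.265,-0.15,0,0,-31.6],[255,-0.39,-0.3,-0.15,0,0,-31.6],[255,-0.43,-0.33,-0.15,0,0,-31.6],[255,-0.47,-0.36,-0.15,0,0,-31.6]]]'

```text
clock: 1.6
tcp_pos: [0.5171, 0.0144, 0.3809]
orientation: [-0.0, -0.077, 0.997, 0.0]
wrist_force: [0.7, 1.4, 0.1]
finger_gap: -0.0001
grip_force: 0.0
```

Emit:
drive_tool --deltas '[[[255,-0.01,-0.045,0,0,0,0],[255,-0.03,-0.09,0,0,0,0],[255,-0.05,-0.135,0,0,0,0],[255,-0.057,-0.15,0,0,0,0],[255,-0.057,-0.15,0.04,0,0,0],[255,-0.057,-0.15,0.08,0,0,0],[255,-0.057,-0.15,0.085,0,0,0]]]'

```text
clock: 2.48
tcp_pos: [0.5939, -0.1228, 0.2926]
orientation: [-0.003, -0.077, 0.997, 0.002]
wrist_force: [-0.6, -0.2, 0.4]
finger_gap: 0.0003
grip_force: 0.0
```

```bash
cat >> h.py <<'E'
C=np.array([.5645,.0773]); a=np.radians(8.86); X=np.array([np.cos(a),np.sin(a)]); Y=np.array([-X[1],X[0]])
def look(tag):
    s=get_state(); p=s["tcp_pos"]; print("tcp shaker",(np.r_[(p[:2]-C)@X,(p[:2]-C)@Y,p[2]]).round(4),s["orientation"].round(3),s["wrist_force"].round(1),s["clock"])
    ims=[]
    for n,(x,y,w,h) in dict(top=(220,140,150,130),scene=(270,70,150,180)).items():
        im,W=cloud(n); np.savez(n+".npz",im=im,W=W); ims.append(cv2.resize(im[y:y+h,x:x+w,::-1],(400,480),interpolation=cv2.INTER_CUBIC))
    cv2.imwrite(f"pics/{tag}.png",np.hstack(ims))
E
python3 -c "
from h import *
look('b')"
```

```text
tcp shaker [-0.0018 -0.2022  0.2926] [-0.003 -0.077  0.997  0.002] [-0.6 -0.2  0.4] 2.475
```

View pics/b.png

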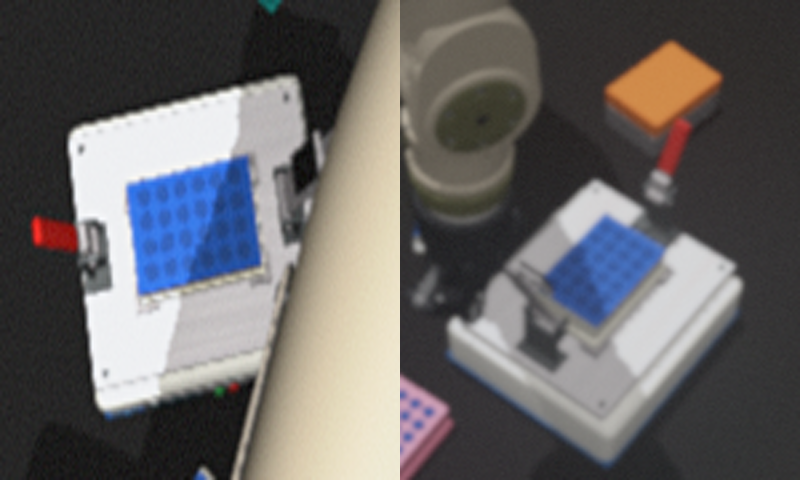

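The scene view shows the gripper standing outside the strap, clear of it, with the lever up and the plate seated.

Emit:
drive_tool --deltas '[[[255,-0.002,0.02,0.004,0,0,0],[255,-0.002,0.035,0.008,0,0,0],[255,-0.002,0.05,0.008,0,0,0],[255,-0.002,0.065,0.008,0,0,0],[255,-0.002,0.08,0.008,0,0,0],[255,-0.002,0.092,0.008,0,0,0]]]'

```text
clock: 3.32
tcp_pos: [0.5846, -0.0316, 0.2936]
orientation: [0.004, -0.077, 0.997, -0.002]
wrist_force: [-3.9, -2.4, 20.9]
finger_gap: -0.0002
grip_force: 11.0
```

Emit:
drive_tool --deltas '[[[255,0,0.022,0.002,0,0,0],[255,0,0.043,0.007,0,0,0],[255,0,0.063,0.016,0,0,0]]]'

```text
clock: 3.7
tcp_pos: [0.5741, 0.0316, 0.2728]
orientation: [0.001, -0.077, 0.997, -0.0]
wrist_force: [0.6, -0.4, 0.9]
finger_gap: -0.0001
grip_force: 0.6
```

```bash
python3 -c "
from h import *
look('c')"
```

```text
tcp shaker [ 0.0024 -0.0466  0.2728] [ 0.001 -0.077  0.997 -0.   ] [ 0.6 -0.4  0.9] 3.7
```

View pics/c.png

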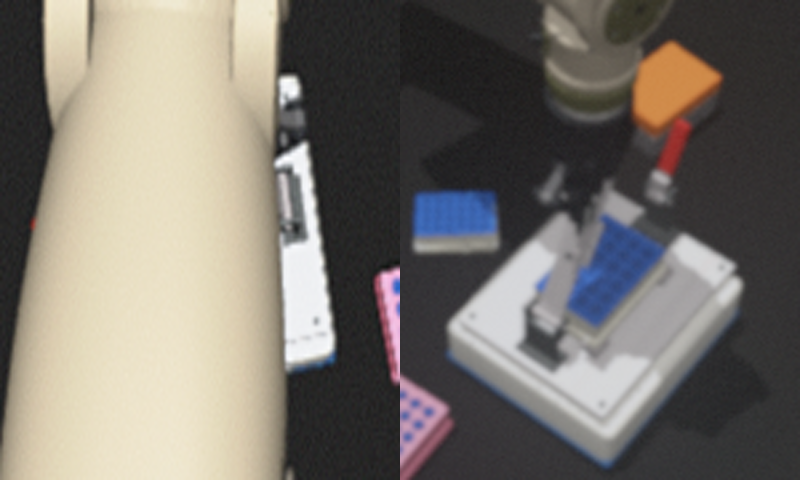

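The scene crop shows the strap now leaning in over the plate, tip about (620,195), with the fingers beside it at about (550,185). I'll check the strap angle numerically.

Run:
```python
from h import *
for n in ("scene",):
    D=np.load(n+".npz");W=D["W"];im=D["im"].astype(int)
    P=np.dstack([(W[...,:2]-C)@X,(W[...,:2]-C)@Y,W[...,2]])
    m=(abs(P[...,0])<.07)&(P[...,1]>-.16)&(P[...,1]<.08)&(P[...,2]>.165)&(P[...,2]<.35)
    v,u=np.nonzero(m)
    for i in range(0,len(v),max(1,len(v)//60)): print((u[i]-270)*400//150,(v[i]-70)*480//180,P[v[i],u[i]].round(3),im[v[i],u[i]])
```

```text
232 133 [0.012 0.013 0.348] [51 48 49]
213 157 [ 0.011 -0.012  0.336] [39 35 37]
213 165 [ 0.013 -0.014  0.328] [41 38 41]
200 173 [ 0.016 -0.04   0.344] [39 37 38]
202 178 [ 0.019 -0.039  0.338] [61 59 61]
210 181 [ 0.012 -0.015  0.305] [87 84 85]
205 184 [ 0.009 -0.02   0.304] [104 101 103]
189 186 [ 0.02  -0.062  0.349] [37 36 40]
173 189 [ 0.    -0.057  0.325] [42 42 44]
205 189 [ 0.013 -0.024  0.303] [115 113 114]
194 192 [ 0.014 -0.043  0.318] [57 56 59]
186 194 [ 0.018 -0.061  0.335] [39 39 42]
178 197 [ 0.008 -0.059  0.322] [39 40 43]
176 200 [ 0.01  -0.066  0.326] [41 40 44]
165 202 [ 0.014 -0.087  0.347] [41 41 43]
197 202 [ 0.011 -0.033  0.292] [105 102 102]
186 205 [ 0.015 -0.056  0.313] [60 60 60]
173 208 [ 0.014 -0.076  0.328] [37 37 40]
160 210 [ 0.015 -0.096  0.345] [85 82 84]
194 210 [ 0.015 -0.042  0.291] [99 98 99]
192 213 [ 0.013 -0.044  0.288] [85 84 85]
189 216 [ 0.013 -0.048  0.288] [82 81 82]
192 218 [ 0.013 -0.043  0.278] [93 92 93]
192 221 [ 0.015 -0.046  0.28 ] [103 101 102]
186 224 [ 0.012 -0.05   0.277] [98 97 98]
181 226 [ 0.002 -0.043  0.257] [86 85 87]
[... 875 characters left out ...]
064  0.21 ] [129 129 139]
176 277 [ 0.015 -0.065  0.21 ] [ 98 110 147]
146 282 [-0.011 -0.077  0.191] [139 140 161]
149 285 [-0.007 -0.078  0.191] [152 149 152]
152 288 [-0.004 -0.078  0.189] [150 148 149]
154 290 [-0.001 -0.077  0.186] [152 148 150]
154 293 [ 0.    -0.079  0.185] [150 147 148]
154 296 [ 0.    -0.079  0.18 ] [153 149 151]
152 298 [-0.001 -0.082  0.178] [151 147 150]
149 301 [-0.002 -0.085  0.176] [152 148 150]
144 304 [-0.005 -0.089  0.173] [162 158 160]
138 306 [-0.01  -0.091  0.166] [176 173 174]
138 309 [-0.008 -0.093  0.165] [182 178 180]
149 312 [ 0.002 -0.089  0.165] [168 165 167]
157 314 [ 0.012 -0.09   0.171] [154 151 152]
168 320 [ 0.022 -0.086  0.166] [114 114 109]
```

Emit:
drive_tool --deltas '[[[255,0,0.01,0.006,0,0,0],[255,0,0.019,0.012,0,0,0],[255,0,0.034,0.027,0,0,0],[255,0,0.046,0.045,0,0,0],[255,0,0.056,0.064,0,0,0],[255,0,0.06,0.076,0,0,0],[255,0,0.062,0.086,0,0,0],[255,0,0.0625,0.096,0,0,0],[255,0,0.0625,0.1,0,0,0],[255,0,0.0625,0.1,0,0,0]]]'

```text
clock: 5.05
tcp_pos: [0.5646, 0.0916, 0.1721]
orientation: [-0.0, -0.077, 0.997, -0.0]
wrist_force: [-0.5, -0.3, -0.1]
finger_gap: -0.0001
grip_force: 0.0
```

Emit:
drive_tool --deltas '[[[255,0,0,0.003,0,0,0],[255,0,0,0.006,0,0,0],[255,0,0,0.006,0,0,0]]]'

```text
clock: 5.42
tcp_pos: [0.5651, 0.092, 0.1668]
orientation: [0.001, -0.077, 0.997, 0.0]
wrist_force: [-0.2, 0.7, 2.4]
finger_gap: 0.0
grip_force: 1.4
```

Emit:
drive_tool --deltas '[[[255,0,0,-0.05,0,0,0],[255,0,0,-0.1,0,0,0],[255,0,0,-0.15,0,0,0],[255,0.003,0.05,-0.15,0,0,0],[255,0.003,0.1,-0.15,0,0,0],[255,0.003,0.15,-0.15,0,0,0],[255,0.003,0.18,-0.15,0,0,0],[255,0.003,0.18,-0.1,0,0,0],[255,0.003,0.18,-0.075,0,0,0],[255,0.003,0.18,-0.075,0,0,0]]]'

```text
clock: 6.68
tcp_pos: [0.5324, 0.2689, 0.2388]
orientation: [-0.003, -0.077, 0.997, -0.001]
wrist_force: [-0.6, -0.6, 0.6]
finger_gap: -0.0002
grip_force: 0.0
```

Run:
```python
from h import *
look('d')
for n in ("scene","top"):
    D=np.load(n+".npz");W=D["W"];im=D["im"].astype(int)
    P=np.dstack([(W[...,:2]-C)@X,(W[...,:2]-C)@Y,W[...,2]])
    m=(abs(P[...,0])<.03)&(P[...,1]>.06)&(P[...,1]<.17)&(P[...,2]>.165)&(P[...,2]<.3)&(im[...,0]>im[...,1]+50)
    print(n,P[m].round(3)[::max(1,m.sum()//12)].tolist())
    m=(abs(P[...,0])<.012)&(P[...,1]>-.08)&(P[...,1]<.07)&(P[...,2]>.15)&(P[...,2]<.2)&(abs(im[...,0]-im[...,2])<25)
    if m.sum()>5: q=P[m]; print("strap fit y->z",m.sum(),np.polyfit(q[:,1],q[:,2],1),q[:,1].max())
```

```text
tcp shaker [-0.0022  0.1942  0.2388] [-0.003 -0.077  0.997 -0.001] [-0.6 -0.6  0.6] 6.675
scene [[-0.009, 0.158, 0.293], [0.003, 0.12, 0.259], [-0.008, 0.119, 0.244], [0.002, 0.118, 0.248], [-0.009, 0.118, 0.232], [0.001, 0.116, 0.237], [-0.007, 0.111, 0.227], [0.002, 0.112, 0.228], [0.008, 0.112, 0.229], [0.001, 0.106, 0.221], [0.009, 0.107, 0.222], [-0.0, 0.104, 0.209], [0.005, 0.102, 0.206]]
strap fit y->z 409 [0.05668001 0.16735707] 0.06973461846765551
top [[0.006, 0.128, 0.256], [0.005, 0.122, 0.246], [0.002, 0.127, 0.254], [0.005, 0.111, 0.218], [0.0, 0.121, 0.242], [0.004, 0.104, 0.203], [-0.001, 0.116, 0.231], [-0.006, 0.127, 0.256], [-0.003, 0.111, 0.223], [-0.007, 0.122, 0.242], [-0.004, 0.105, 0.206], [-0.007, 0.113, 0.217]]
strap fit y->z 540 [0.05898636 0.16614369] 0.0698289927887177
```

View pics/d.png

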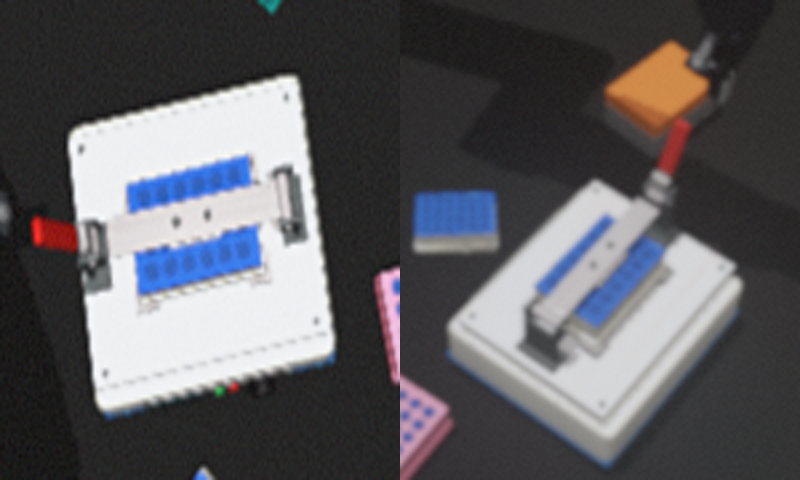

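The strap lies level over the plate (0.057 rad), pad on the plate, plate seated; the lever is up at top-crop (55,235), with the fingers just outside it at (5,215).

Emit:
drive_tool --deltas '[[[255,-0.002,-0.02,0,0,0,0],[255,-0.002,-0.035,0,0,0,0],[255,-0.002,-0.05,-0.001,0,0,0],[255,-0.002,-0.063,-0.002,0,0,0],[255,-0.002,-0.075,-0.003,0,0,0]]]'

```text
clock: 7.4
tcp_pos: [0.5482, 0.1957, 0.246]
orientation: [0.001, -0.077, 0.997, 0.002]
wrist_force: [-0.9, 4.9, 3.4]
finger_gap: 0.0002
grip_force: 2.6
```

Emit:
drive_tool --deltas '[[[255,0,-0.01,0,0,0,0],[255,0,-0.019,0,0,0,0],[255,0,-0.028,0.002,0,0,0],[255,0,-0.037,0.004,0,0,0]]]'

```text
clock: 7.9
tcp_pos: [0.5535, 0.1585, 0.2402]
orientation: [0.0, -0.077, 0.997, 0.0]
wrist_force: [1.5, 4.9, 0.9]
finger_gap: 0.0001
grip_force: 2.4
```

Run:
```python
from h import *
look('e')
D=np.load("scene.npz");W=D["W"];im=D["im"].astype(int)
P=np.dstack([(W[...,:2]-C)@X,(W[...,:2]-C)@Y,W[...,2]])
m=(abs(P[...,0])<.03)&(P[...,1]>.0)&(P[...,1]<.17)&(P[...,2]>.165)&(P[...,2]<.3)&(im[...,0]>im[...,1]+50)
print(P[m].round(3)[::max(1,m.sum()//12)].tolist())
```

```text
tcp shaker [0.0016 0.0819 0.2402] [ 0.    -0.077  0.997  0.   ] [1.5 4.9 0.9] 7.9
[[-0.003, 0.063, 0.258], [-0.007, 0.06, 0.253], [-0.003, 0.065, 0.252], [-0.004, 0.055, 0.256], [-0.001, 0.061, 0.253], [0.006, 0.06, 0.258], [-0.001, 0.057, 0.252], [0.004, 0.058, 0.255], [0.007, 0.064, 0.252], [0.001, 0.059, 0.248], [0.007, 0.059, 0.252], [-0.0, 0.062, 0.24], [0.006, 0.061, 0.246], [0.003, 0.062, 0.238], [0.008, 0.065, 0.239], [0.007, 0.067, 0.233], [0.006, 0.069, 0.226]]
```

Emit:
drive_tool --deltas '[[[255,0,-0.009,0.004,0,0,0],[255,0,-0.017,0.009,0,0,0],[255,0,-0.025,0.015,0,0,0],[255,0,-0.031,0.023,0,0,0],[255,0,-0.036,0.031,0,0,0],[255,0,-0.041,0.039,0,0,0],[255,0,-0.043,0.045,0,0,0],[255,0,-0.045,0.051,0,0,0],[255,0,-0.046,0.057,0,0,0],[255,0,-0.046,0.06,0,0,0],[255,0,-0.046,0.06,0,0,0],[255,0,-0.046,0.06,0,0,0]]]'

```text
clock: 9.5
tcp_pos: [0.5608, 0.111, 0.1808]
orientation: [0.001, -0.076, 0.997, -0.002]
wrist_force: [0.9, -3.4, 7.0]
finger_gap: -0.0003
grip_force: 3.2
```

Emit:
drive_tool --deltas '[[[255,0,-0.006,0.004,0,0,0],[255,0,-0.01,0.007,0,0,0],[255,0,-0.01,0.007,0,0,0],[255,0,-0.01,0.007,0,0,0]]]'

```text
clock: 10.0
tcp_pos: [0.5614, 0.1094, 0.1776]
orientation: [0.002, -0.079, 0.997, 0.006]
wrist_force: [-8.6, 21.8, 27.6]
finger_gap: -0.0
grip_force: 14.9
```

Emit:
drive_tool --deltas '[[[255,0,0.008,-0.005,0,0,0],[255,0,0.008,-0.04,0,0,0],[255,0,0.008,-0.09,0,0,0],[255,0,0.008,-0.14,0,0,0],[255,0.04,0.05,-0.18,0,0,0],[255,0.07,0.1,-0.18,0,0,0],[255,0.1,0.15,-0.18,0,0,0],[255,0.1,0.19,-0.18,0,0,0],[255,0.1,0.19,-0.18,0,0,0]]]'

```text
clock: 11.12
tcp_pos: [0.4327, 0.277, 0.3522]
orientation: [-0.001, -0.079, 0.997, -0.001]
wrist_force: [0.1, 0.4, 0.9]
finger_gap: 0.0
grip_force: 0.0
```

Run:
```python
from h import *
look('f')
for n in ("scene","top"):
    D=np.load(n+".npz");W=D["W"];im=D["im"].astype(int)
    P=np.dstack([(W[...,:2]-C)@X,(W[...,:2]-C)@Y,W[...,2]])
    m=(abs(P[...,0])<.006)&(P[...,1]>.0)&(P[...,1]<.09)&(P[...,2]>.15)&(P[...,2]<.25)&(im[...,0]>im[...,1]+50)
    q=P[m]; print(n,"lever",m.sum(),np.polyfit(q[:,1],q[:,2],1),q[:,2].min(),q[:,2].max())
    m=(abs(P[...,0])<.012)&(P[...,1]>-.08)&(P[...,1]<.0)&(P[...,2]>.15)&(P[...,2]<.2)&(abs(im[...,0]-im[...,2])<25)
    q=P[m]; print("strap",m.sum(),np.polyfit(q[:,1],q[:,2],1))
    m=(abs(P[...,0])<.05)&(abs(P[...,1])<.07)&(abs(P[...,2]-.146)<.008)&(im[...,2]>im[...,0]+50)
    print("lid",cv2.minAreaRect(P[m][:,:2].astype(np.float32)*1000),np.median(P[m][:,2]))
```

```text
tcp shaker [-0.0994  0.2176  0.3522] [-0.001 -0.079  0.997 -0.001] [0.1 0.4 0.9] 11.125
scene lever 76 [-0.13305213  0.18311973] 0.1621764235721599 0.1850075433271432
strap 217 [0.00158863 0.16278865]
lid ((2.006305694580078, -0.5086441040039062), (81.7164306640625, 125.01280212402344), 0.08291277289390564) 0.1466005390747036
top lever 111 [-0.12373068  0.18198488] 0.1708285664530027 0.18332748373433372
strap 281 [0.00852002 0.16154092]
lid ((0.3041954040527344, 0.22291946411132812), (122.61080932617188, 81.67207336425781), 89.92703247070312) 0.14513055156448168
```

View pics/f.png

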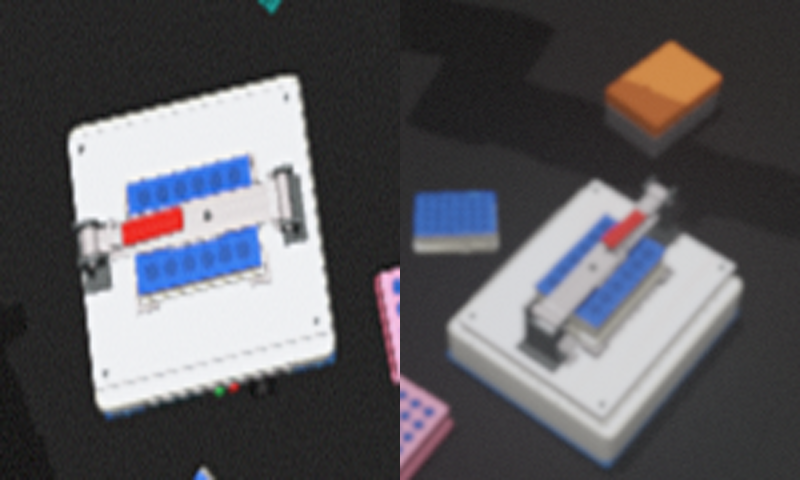

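The pictures show the red lever folded over the strap at (155,225) and the plate seated. A check of the lever's profile, since the fit includes edge pixels.

Run:
```python
from h import *
for n in ("scene","top"):
    D=np.load(n+".npz");W=D["W"];im=D["im"].astype(int)
    P=np.dstack([(W[...,:2]-C)@X,(W[...,:2]-C)@Y,W[...,2]])
    m=(abs(P[...,0])<.008)&(P[...,1]>-.01)&(P[...,1]<.09)&(P[...,2]>.14)&(P[...,2]<.25)&(im[...,0]>im[...,1]+90)
    q=P[m]; print(n,[(round(y,3),np.median(q[abs(q[:,1]-y)<.003][:,2]).round(4),(abs(q[:,1]-y)<.003).sum()) for y in np.arange(0,.08,.006)])
```

```text
scene [(np.float64(0.0), np.float64(nan), np.int64(0)), (np.float64(0.006), np.float64(0.1818), np.int64(5)), (np.float64(0.012), np.float64(0.1824), np.int64(9)), (np.float64(0.018), np.float64(0.182), np.int64(8)), (np.float64(0.024), np.float64(0.1807), np.int64(8)), (np.float64(0.03), np.float64(0.1801), np.int64(9)), (np.float64(0.036), np.float64(0.179), np.int64(5)), (np.float64(0.042), np.float64(0.1792), np.int64(6)), (np.float64(0.048), np.float64(0.1783), np.int64(5)), (np.float64(0.054), np.float64(0.1761), np.int64(8)), (np.float64(0.06), np.float64(0.1728), np.int64(3)), (np.float64(0.066), np.float64(nan), np.int64(0)), (np.float64(0.072), np.float64(nan), np.int64(0)), (np.float64(0.078), np.float64(nan), np.int64(0))]
  return _methods._mean(a, axis=axis, dtype=dtype,
  ret = ret.dtype.type(ret / rcount)
```

```bash
python3 -c "
from workcell import *
print(hand_in())"
```

```text
the job is handed in; nothing more can be done
None
```

I swung the strap over onto the plate and pushed the cam lever down to its stop. The last images show the strap level, the lever down and the plate seated. I handed the job in at about 11 s with the robot clear; no verdict came back, and I had no reading of the pad force.

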